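# Close the specimen transport canister around its jar

### The job

Lower the sealed white jar upright into the open lower half of the metal canister fixed on the bench and let go. Then take the cap by its knob, lower it over the jar (no dropping), its ears crosswise to the ears below, until it rests on the shoulder, and let go there. Grip the knob afresh (turning the empty hand back first gives room for the twist) and turn the cap clockwise, seen from above, until it stops with its ears lined up with those below; leave it closed and leave the bottle, case and forceps alone.

Things in the scene. Friction and masses are not known exactly. Their poses are not given: they have to be found in the camera images.
- canister: Lower half of the metal canister, immovable on a 110 x 110 x 8 mm holder plate. Origin: centre of the plate's underside, z up. Drum 84 mm in diameter with a flat shoulder 40 mm up; on it a neck, 58 mm outer, 50 mm inner diameter, up to 60 mm. Two ears (14 mm wide, out to 51 mm from the axis, 21 to 39 mm high) on the drum at its +x and -x sides.
- well (a point): Centre of the floor of the round open well inside the canister's neck, 15 mm above the canister's origin; the well is 50 mm wide and 45 mm deep, so the jar has 5 mm play all round.
- shoulder (a point): Centre of the shoulder plane where the cap's rim rests, 40 mm above the canister's origin, axes as the canister's. Bayonet lugs on the neck (to 34.5 mm radius, 51 to 57 mm up) let the cap down only if its x axis is 70 to 127 degrees (best 98, modulo 180) counterclockwise from this x. Then it turns clockwise to stops 2 degrees past aligned. Play: 2 mm sideways, 3 mm up.
- cap: Outer shell: metal cap, hollow, standing mouth down. Origin: centre of its rim, z up. Outer diameter 82 mm, inner 74 mm, top 72 mm up, hollow 68 mm deep; 180 g, +-25 %. Two ears (14 mm wide, out to 50 mm from the axis, 5 to 23 mm up) at its +x and -x sides, with bayonet lugs inside them (in to 31 mm radius, 2 to 8 mm up) and ribs on top pointing to them; a half turn makes no difference.
- knob (a point): Centre of the top face of the cap's round knob, 102 mm above the cap's rim; the grey knob is 36 mm in diameter and 30 mm high (72 to 102 mm above the rim): the place to grip, from any side. On the shoulder the cap turns easily, with only light friction.
- jar: Inner shell: straight sealed specimen jar, white with a metal lid of the same width, 40 mm in diameter, 85 mm high, standing upright on the bench. Origin: centre of its underside, z up. 100 g, +-25 %. Standing in the well it sticks 40 mm out of the neck.
- bottle: Bystander: amber bottle with a label, 60 mm diameter, 105 mm high. Origin: centre of its underside.
- case: Bystander: closed flat grey instrument case, 90 x 150 x 35 mm. Origin: centre of its underside.
- forceps: Bystander: steel forceps, 150 mm long, 25 mm wide, lying flat on the bench, 6 mm thick. Origin: near their middle, on the underside.

How it is judged:
By the outcome, as a careful person would: the job done as asked, in the order asked, and still so for the second after the job is handed in, with the robot touching nothing.
It also fails if it takes over 64 s, if anything falls off the work surface, if the arm or the gripper's body presses on something with over 40 N, if the wrist force passes 120 N, or if a joint passes its speed limit or range.

### The arm

A 6-joint arm with a two-finger parallel gripper is mounted at the origin on the work surface. World frame = base frame: x ahead of the robot, y to its left, z up, the work surface at z = 0. Lengths are in mm, angles in degrees, forces in N, time in s.
With the tool pointing down it reaches from about 350 to 925 mm from the base axis. Payload 6.4 kg.
Tool frame: the origin (TCP) lies midway between the tips of the shut fingers; the grasp point (between the pads) lies 19 mm behind it; z points along the fingers, y is the line along which they close (so a half turn about z gives the same grasp; the last joint's range is limited). The gripper opens to 85 mm and grips with 20 to 120 N. Pads are 22 mm wide; open, the fingers measure 114 mm over their backs; the gripper's body (76 mm by 85 mm) begins 54 mm behind the grasp point. The pads swing forward as they close: fully open they stand 13 mm farther back than shut.
Start: joints at [56.603, 14.043, 89.255, -0, 76.702, -9.975], TCP at [258.379, 596.451, 231.29] pointing down, gripper open.
Joint ranges: [-179.41, 179.41], [-58.25, 129.5], [7.25, 145.43], [-54.29, 234.29], [11.92, 165.04], [-157.13, 157.13]. Speed limits (degrees/s): [147.25, 147.25, 180, 180, 180, 180].

### API

Orientations are given as a 3x3 rotation matrix whose columns are the frame's x, y, z axes.
In Python, from bench import bot gives the robot as it stands. The module is installed in compiled form; this text tells all that it offers.
- The arm moves only by the tool servo_tool, never from a script. Its argument "plan" is a list that holds one entry, the list of rows, each a list of 5 numbers: the opening, from 0 (shut) to 1 (fully open), then the shift along the tool's x, y, z normalised to -1 to 1, where 1 is 250 mm, then the turn about the tool's z normalised to -1 to 1, where 1 is 60 degrees. A call has 1 to 12 rows; each row shifts and turns the commanded pose from where the row before left it, along the tool's axes as they then stand; what a row does not reach is not made up. A row lasts 1/8 s, in which the tool goes at most 62.5 mm and 10.7 degrees, less where a joint would pass 70% of its speed; a pose out of reach is approached as far as the arm can. A call with a number of a shift or a turn outside -1 to 1 is refused whole. A call with a gripper value outside its range is refused whole. The fingers move at their own pace and stop on an object; the grip force is fixed at half the most. Time passes only in rows, so rows that do not move let the fingers close. It gives the time, the measured TCP pose, the force, the opening and the grip force at its end, in the units of the state.
- bot.get_obs(): the state, without advancing time (a new reading comes with each control period).
- bot.read_camera(name): name is "scene" or "top"; returns the picture (420x560x3 uint8, blue, green, red); there is no depth.
- bot.calibration(name): a dict with "fx", "fy", "cx", "cy" (pixels), "distortion" ([k1, k2, p1, p2, k3] as OpenCV has them; the pictures are not rectified), "origin" and "rotation" of the camera in the world. Camera axes: x right, y down, z forward; pixel columns grow to the right and rows downward; lengths in mm; the calibration is good to about 2 mm. A picture is of the moment at which its call begins. calibration takes no time and is no camera call.
- bot.hand_in(): hands the job in; it is judged then, once.
The state is a dict: "clock": time; "q": joint angles; "joint_vel": joint speeds; "tau": joint torques, N m; "eef_pos": TCP position; "orientation": TCP orientation; "ft_force": force on the tool from outside, world axes, zero at the start; "moment": the same for the moment, N m; "width": opening from 0.0 (shut) to 1.0 (fully open); "finger_force": force on a finger pad.
Only numpy, scipy, OpenCV 4.12 (cv2) and the standard library are available. Lean on these libraries where they do the work, as an engineer would, in place of code of your own. Each camera call takes 0.05 s, during which the arm holds its last target. There are 200 camera calls.

## Working session

There is one attempt and no reset: what is moved stays moved. The work goes in short steps, Python scripts to look and compute and a tool call to move; the robot and the scene stay as the last step left them, time stands still between calls to the robot, and variables do not carry over. Pictures are saved under pics/ and viewed, at most 10 in all, crops included, and the job is handed in when it is done.

Besides the shell and the picture viewer there is one more tool, called as a command line: name --argument value ..., lists and objects as JSON in quotes. servo_tool: Moves the arm, as the interface text tells. Scaled input: -1 to 1 covers 250 mm each way for a shift and 60 degrees each way for a turn. Its arguments: {"type":"object","properties":{"plan":{"type":"array","items":{"type":"array","items":{"type":"array","items":{"type":"number"}}}}},"required":["plan"]}

```bash
mkdir -p pics
python3 - <<'E'
from bench import bot
import cv2
for n in("scene","top"):
    cv2.imwrite(f"pics/{n}0.png",bot.read_camera(n)); c=bot.calibration(n); print({k:(v.round(4).tolist() if hasattr(v,'round') and hasattr(v,'tolist') else v) for k,v in c.items()})
o=bot.get_obs(); print(o)
E
```

```text
{'fx': 482.8392343927841, 'fy': 482.8392343927841, 'cx': 275.26826224333195, 'cy': 199.58985491144537, 'distortion': [-0.0139, 0.0, 0.0, 0.0, 0.0], 'origin': [1214.5535, -829.8673, 842.8816], 'rotation': [[0.8085, 0.3596, -0.4658], [0.5884, -0.4826, 0.6487], [0.0085, -0.7986, -0.6018]]}
{'fx': 471.55874103055777, 'fy': 471.55874103055777, 'cx': 274.33227207804265, 'cy': 209.7731658721702, 'distortion': [-0.03, 0.0, 0.0, 0.0, 0.0], 'origin': [436.3661, 38.2591, 1307.018], 'rotation': [[-0.0051, -0.991, 0.1336], [-1.0, 0.0049, -0.0017], [0.0011, -0.1336, -0.991]]}
{'clock': 0.1, 'q': array([ 5.66026571e+01,  1.40791735e+01,  8.93163797e+01,  5.97217996e-04,
        7.67002583e+01, -9.97465249e+00]), 'joint_vel': array([-0.02082725, -0.14536868, -0.20523615,  0.01579249,  0.01463045,
       -0.13511518]), 'tau': array([ 9.46862128e-04, -4.30663204e+01, -3.27133799e+01, -4.62410628e-05,
        2.77982195e-03, -2.56379980e-05]), 'eef_pos': array([258.10057264, 596.03712183, 230.31555673]), 'orientation': array([[-9.17596179e-01,  3.97512754e-01, -9.28932066e-04],
       [ 3.97513727e-01,  9.17595174e-01, -1.39051302e-03],
       [ 2.99636919e-04, -1.64519268e-03, -9.99998602e-01]]), 'ft_force': array([-0.12193962, -0.13769121,  0.33283419]), 'moment': array([-0.01521238,  0.02442333,  0.01390947]), 'finger_force': 0.0, 'width': 0.9955568239250774}
```

View pics/top0.png

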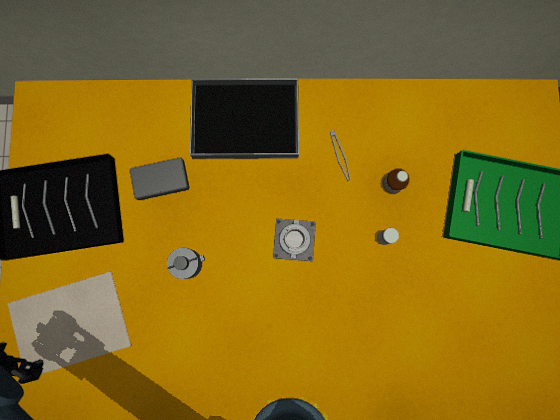

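View pics/scene0.png

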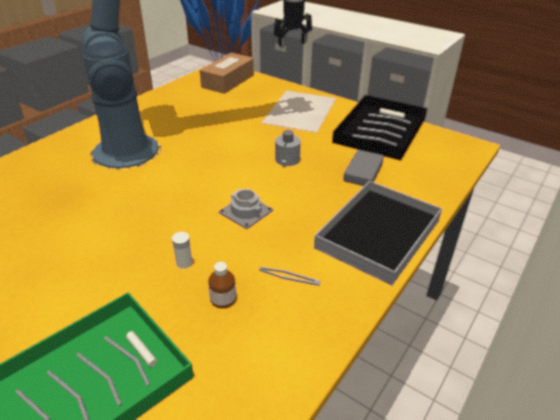

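The top view shows the cap near (184,263), the canister near (294,240) and the jar near (390,236). In the scene view they are near (288,148), (246,205) and (182,250). I'll enlarge them.

```bash
cat > h.py <<'E'
import numpy as np, cv2
from bench import bot
def ray(n,uv):
    c=bot.calibration(n);K=np.array([[c['fx'],0,c['cx']],[0,c['fy'],c['cy']],[0,0,1]])
    p=cv2.undistortPoints(np.array([[uv]],float),K,np.array(c['distortion']))[0,0]
    return np.array(c['origin']),np.array(c['rotation'])@[p[0],p[1],1]
def at(n,uv,z):
    o,d=ray(n,uv); return (o+d*(z-o[2])/d[2]).round(1)
def proj(n,P):
    c=bot.calibration(n);K=np.array([[c['fx'],0,c['cx']],[0,c['fy'],c['cy']],[0,0,1]])
    R=np.array(c['rotation']).T
    return cv2.projectPoints(np.atleast_2d(np.array(P,float)),cv2.Rodrigues(R)[0],-R@np.array(c['origin']),K,np.array(c['distortion']))[0][:,0]
def crop(im,cu,cv,s=66,k=4):
    u,v=cu-s//2,cv-s//2
    a=cv2.resize(im[v:v+s,u:u+s],None,fx=k,fy=k,interpolation=cv2.INTER_CUBIC)
    for i in range(0,s):
        if (u+i)%10==0: cv2.line(a,(i*k+k//2,0),(i*k+k//2,6),(0,0,255),1); cv2.putText(a,str(u+i),(i*k-8,16),0,.3,(0,0,255))
        if (v+i)%10==0: cv2.line(a,(0,i*k+k//2),(6,i*k+k//2),(0,0,255),1); cv2.putText(a,str(v+i),(8,i*k+5),0,.3,(0,0,255))
    return a
def circ(n,c,r,z,N=24):
    t=np.linspace(0,2*np.pi,N,endpoint=False); return proj(n,np.c_[c[0]+r*np.cos(t),c[1]+r*np.sin(t),0*t+z])
E
python3 - <<'E'
from h import *
t=cv2.imread('pics/top0.png');s=cv2.imread('pics/scene0.png')
A=np.hstack([crop(t,*p) for p in((184,263),(294,240),(390,236))]);B=np.hstack([crop(s,*p) for p in((288,148),(246,205),(182,250))])
cv2.imwrite('pics/c0.png',np.vstack([A,B]))
E
```

```text
(no output)
```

View pics/c0.png

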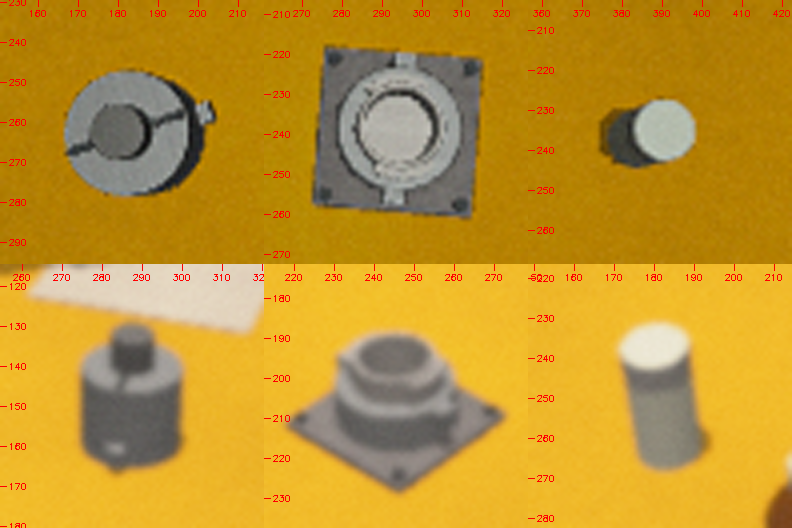

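Run:
```python
from h import *
T=lambda x,y,u0,v0:(u0+x/4-.375,v0+y/4-.375)
print('cap knob',at('top',T(118,131,151,230),102),'disk',at('top',T(127.5,132.5,151,230),72),'scene',at('scene',T(133,70,255,115),102))
a=at('top',T(65,153,151,230),72);b=at('top',T(190,115,151,230),72);d=b-a;print('cap rib',a,b,np.degrees(np.arctan2(d[1],d[0])))
C=[at('top',T(*p,261,207),8) for p in((63,46),(218,59),(207,216),(49,205))]
print('can',np.mean(C,0),[np.degrees(np.arctan2(*(C[(i+1)%4]-C[i])[1::-1])) for i in range(4)],[np.linalg.norm(C[i]-C[i-1]) for i in range(4)])
print('shoulder',at('top',T(135.5,128.5,261,207),40),'scene neck',at('scene',T(131,91,213,172),60))
a=at('top',T(130,196,261,207),39);b=at('top',T(141,59,261,207),39);d=b-a;print('ears',a,b,(a+b)/2,np.degrees(np.arctan2(d[1],d[0])))
print('jar',at('top',T(137,129.5,357,203),85),at('scene',T(126,82,149,217),85))
# overlays centre prediction
s=bot.get_obs();R=s['orientation'];print(s['eef_pos'],np.degrees(np.arctan2(R[1,1],R[0,1])))
```

```text
cap knob [465.  276.5 102. ] disk [464.7 276.2  72. ] scene [466.2 276.3 102. ]
cap rib [451.6 316.7  72. ] [475.9 235.6  72. ] -73.32020223415202
can [528.825 -18.35    8.   ] [np.float64(-95.11257097101681), np.float64(175.08739049449264), np.float64(85.72268382675526), np.float64(-5.363914696249756)] [np.float64(110.18248499648213), np.float64(107.72859416143888), np.float64(108.5989410629772), np.float64(108.60248615938771)]
shoulder [528.3 -17.8  40. ] scene neck [529.2 -15.6  60. ]
ears [483.1 -13.7  39. ] [575.4 -22.1  39. ] [529.25 -17.9   39.  ] -5.200025838410871
jar [ 533.4 -266.8   85. ] [ 534.5 -266.    85. ]
[258.10057264 596.03712183 230.31555673] 66.57718588073949
```

Both views agree to about 2 mm: jar (533.8,-266.5), canister (528.8,-17.8) at yaw -5°, cap (465,276.4) with its ribs at 106.7°. First I turn the tool so that its y lies along world +x, then I go to the jar.

servo_tool --plan '[[[1,0,0,0,0.1586],[1,0,0,0,0.1586],[1,0,0,0,0.1586],[1,0,0,0,0.1586],[1,0,0,0,0.1586],[1,0,0,0,0.1586],[1,0,0,0,0.1586],[1,-0.23,0.0735,0,0],[1,-0.23,0.0735,0,0],[1,-0.23,0.0735,0,0],[1,-0.23,0.0735,0,0],[1,-0.23,0.0735,0,0]]]'

```text
clock: 1.6
eef_pos: [350.1, 307.0, 230.9]
orientation: [[-0.0, 1.0, -0.0], [1.0, 0.0, -0.0], [-0.0, -0.0, -1.0]]
ft_force: [1.1, 0.2, -0.2]
width: 0.997
finger_force: 0.0
```

servo_tool --plan '[[[1,-0.23,0.0735,0,0],[1,-0.23,0.0735,0,0],[1,-0.23,0.0735,0,0],[1,-0.23,0.0735,0,0],[1,-0.23,0.0735,0,0],[1,-0.23,0.0735,0,0],[1,-0.23,0.0735,0,0],[1,-0.23,0.0735,0,0],[1,-0.23,0.0735,0,0],[1,-0.23,0.0735,0,0],[1,0,0,0,0],[1,0,0,0,0]]]'

```text
clock: 3.1
eef_pos: [533.1, -265.8, 230.6]
orientation: [[0.001, 1.0, -0.001], [1.0, -0.001, 0.001], [0.001, -0.001, -1.0]]
ft_force: [-0.4, -0.7, 0.4]
width: 0.996
finger_force: 0.0
```

servo_tool --plan '[[[1,-0.003,0.003,0.2,0],[1,0,0,0.2,0],[1,0,0,0.2,0],[1,0,0,0.08,0],[1,0,0,0.04,0],[1,0,0,0,0],[0,0,0,0,0],[0,0,0,0,0],[0,0,0,0,0],[0,0,0,0,0],[0,0,0,0,0],[0,0,0,0,0]]]'

```text
clock: 4.6
eef_pos: [534.7, -267.5, 52.5]
orientation: [[0.001, 1.0, 0.001], [1.0, -0.001, -0.001], [-0.001, 0.001, -1.0]]
ft_force: [-1.3, 0.0, 5.6]
width: 0.451
finger_force: 60.0
```

servo_tool --plan '[[[0,0,0,-0.08,0],[0,0,0,-0.2,0],[0,0,0,-0.16,0],[0,0.199,-0.004,0,0],[0,0.199,-0.004,0,0],[0,0.199,-0.004,0,0],[0,0.199,-0.004,0,0],[0,0.199,-0.004,0,0],[0,0,0,0,0],[0,0,0,0,0],[0,0,0,0,0]]]'

```text
clock: 5.98
eef_pos: [529.6, -19.3, 161.7]
orientation: [[0.002, 1.0, 0.001], [1.0, -0.002, -0.0], [-0.0, 0.001, -1.0]]
ft_force: [-0.1, -0.1, -0.8]
width: 0.451
finger_force: 60.4
```

Run:
```python
from h import *
t=bot.read_camera('top');s=bot.read_camera('scene');print(bot.get_obs()['eef_pos'])
cv2.imwrite('pics/c1.png',np.hstack([crop(t,294,235,98,4),crop(s,246,185,98,4)]))
```

```text
[529.50473402 -19.2472228  161.42175739]
```

View pics/c1.png

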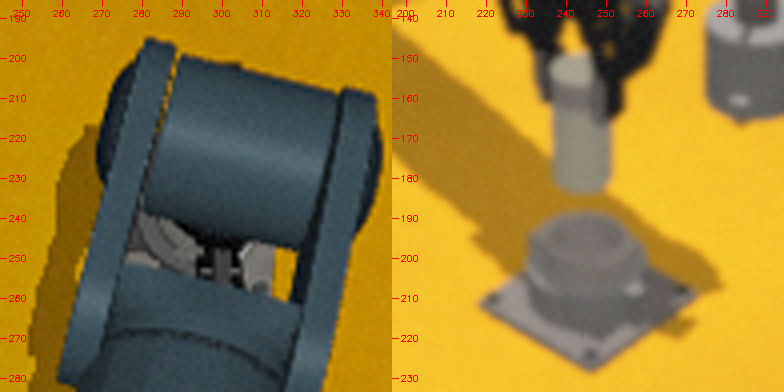

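The jar hangs upright in line with the neck (jar axis u≈244, neck ≈245.5). I'll lower it.

servo_tool --plan '[[[0,0.003,-0.002,0.1,0],[0,0,0,0.1,0],[0,0,0,0.08,0],[0,0,0,0.06,0],[0,0,0,0.02,0],[0,0,0,0,0],[0,0,0,0,0]]]'

```text
clock: 6.95
eef_pos: [529.6, -17.6, 72.2]
orientation: [[0.001, 1.0, 0.002], [1.0, -0.001, -0.0], [-0.0, 0.002, -1.0]]
ft_force: [-0.4, -0.2, -0.7]
width: 0.455
finger_force: 60.4
```

servo_tool --plan '[[[0,0,0,0.012,0],[0,0,0,0.004,0],[0,0,0,0,0],[0,0,0,0,0]]]'

```text
clock: 7.45
eef_pos: [529.0, -17.5, 67.6]
orientation: [[0.001, 1.0, 0.0], [1.0, -0.001, -0.0], [-0.0, 0.0, -1.0]]
ft_force: [-1.0, 0.0, 2.9]
width: 0.452
finger_force: 60.5
```

servo_tool --plan '[[[1,0,0,0,0],[1,0,0,0,0],[1,0,0,0,0],[1,0,0,0,0],[1,0,0,-0.05,0],[1,0,0,-0.2,0],[1,0,0,-0.2,0],[1,0,0,-0.15,0],[1,0.235,-0.051,0,0],[1,0.235,-0.051,0,0],[1,0.235,-0.051,0,0],[1,0.235,-0.051,0,0]]]'

```text
clock: 8.95
eef_pos: [477.6, 219.4, 218.6]
orientation: [[0.001, 1.0, 0.002], [1.0, -0.001, 0.0], [0.0, 0.002, -1.0]]
ft_force: [0.8, -0.1, 0.2]
width: 1.004
finger_force: 0.0
```

servo_tool --plan '[[[1,0.235,-0.051,0,0],[1,0,0,0,0],[1,0,0,0,0]]]'

```text
clock: 9.32
eef_pos: [465.4, 276.2, 217.9]
orientation: [[0.0, 1.0, 0.001], [1.0, -0.0, -0.0], [-0.0, 0.001, -1.0]]
ft_force: [0.0, -0.1, -0.2]
width: 1.001
finger_force: 0.0
```

Run:
```python
from h import *
t=bot.read_camera('top');s=bot.read_camera('scene');print(bot.get_obs()['eef_pos'])
cv2.imwrite('pics/c2.png',np.hstack([crop(t,294,240,66,6),crop(s,246,195,66,6)]))
```

```text
[465.76260495 275.31400868 217.63807973]
```

View pics/c2.png

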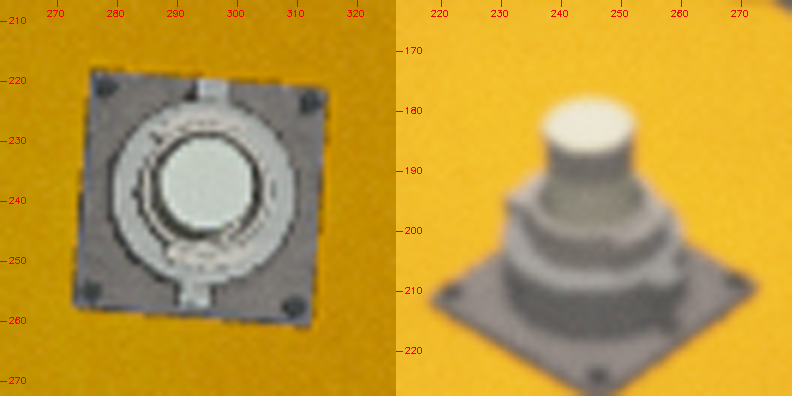

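The jar stands upright and centred in the well: its top is at (294.9,237.3), between the ears. Next I grip the cap's knob.

servo_tool --plan '[[[1,0,0,0.2,0],[1,0,0,0.2,0],[1,0,0,0.12,0],[1,0,0,0.052,0],[1,0,0,0,0],[0,0,0,0,0],[0,0,0,0,0],[0,0,0,0,0],[0,0,0,0,0],[0,0,0,0,0],[0,0,0,0,0]]]'

```text
clock: 10.8
eef_pos: [465.9, 276.7, 75.4]
orientation: [[0.0, 1.0, 0.001], [1.0, -0.0, 0.0], [0.0, 0.001, -1.0]]
ft_force: [-2.1, -0.2, 6.7]
width: 0.404
finger_force: 59.3
```

servo_tool --plan '[[[0,0,0,-0.06,0],[0,0,0,-0.2,0],[0,0,0,-0.24,0],[0,-0.15,0.0324,0,0],[0,-0.2054,0.0444,0,0],[0,-0.2054,0.0444,0,0],[0,-0.2054,0.0444,0,0],[0,-0.2054,0.0444,0,0],[0,-0.2054,0.0444,0,0],[0,0,0,0,0.114],[0,0,0,0,0.114],[0,0,0,0,0]]]'

```text
clock: 12.3
eef_pos: [528.6, -18.1, 199.5]
orientation: [[0.236, 0.972, 0.0], [0.972, -0.236, -0.0], [-0.0, 0.0, -1.0]]
ft_force: [-0.7, 0.1, -1.9]
width: 0.4
finger_force: 60.4
```

Run:
```python
from h import *
t=bot.read_camera('top');s=bot.read_camera('scene');o=bot.get_obs();R=o['orientation'];print(o['eef_pos'],np.degrees(np.arctan2(R[1,1],R[0,1])),o['ft_force'],o['width'])
cv2.imwrite('pics/c3.png',np.hstack([crop(t,294,235,98,4),crop(s,246,175,98,4)]))
print('cap rim at 125 scene L/R',[ (c[:,0].min().round(1),c[:,0].max().round(1),c[:,1].max().round(1)) for c in [circ('scene',(528.8,-17.9),41,125,90)]],'neck60',[(c[:,0].min().round(1),c[:,0].max().round(1)) for c in [circ('scene',(528.8,-17.9),29,60,90)]])
```

```text
[528.60943261 -17.8223189  199.4848544 ] -13.5985833833285 [-0.3036775   0.77121754 -2.57700778] 0.39987519553291956
cap rim at 125 scene L/R [(np.float64(228.5), np.float64(259.5), np.float64(183.9))] neck60 [(np.float64(234.1), np.float64(255.3))]
```

View pics/c3.png

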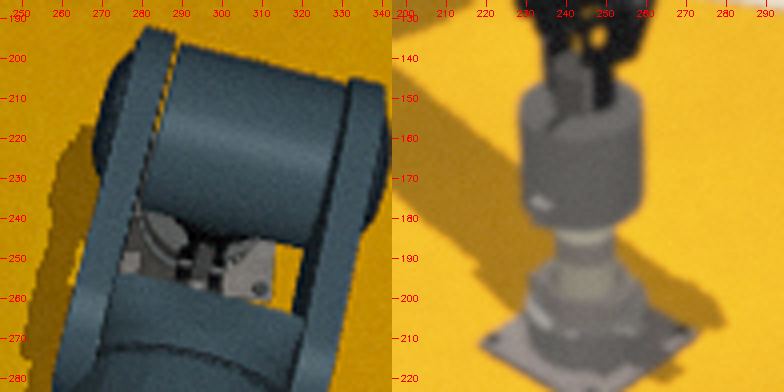

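The cap hangs level and centred (edges at u=228.4 and 259.6, predicted 228.5 and 259.5), with its ears crosswise. I'll lower it gently.

servo_tool --plan '[[[0,0,0,0.04,0],[0,0,0,0.04,0],[0,0,0,0.04,0],[0,0,0,0.04,0],[0,0,0,0.04,0],[0,0,0,0.04,0],[0,0,0,0.02,0],[0,0,0,0,0]]]'

```text
clock: 13.4
eef_pos: [528.5, -17.9, 133.9]
orientation: [[0.237, 0.971, -0.001], [0.971, -0.237, 0.0], [-0.0, -0.001, -1.0]]
ft_force: [-0.2, 0.8, -1.4]
width: 0.399
finger_force: 60.4
```

servo_tool --plan '[[[0,0,0,0.02,0],[0,0,0,0.02,0],[0,0,0,0.02,0],[0,0,0,0.01,0],[0,0,0,0.004,0],[0,0,0,0,0]]]'

```text
clock: 14.15
eef_pos: [528.8, -18.0, 115.9]
orientation: [[0.237, 0.971, 0.0], [0.971, -0.237, -0.0], [-0.0, 0.0, -1.0]]
ft_force: [-1.2, 0.0, -0.6]
width: 0.405
finger_force: 60.4
```

servo_tool --plan '[[[0,0,0,0.004,0],[0,0,0,0,0],[0,0,0,0,0]]]'

```text
clock: 14.52
eef_pos: [529.0, -18.0, 115.5]
orientation: [[0.237, 0.972, 0.001], [0.972, -0.237, -0.0], [-0.0, 0.001, -1.0]]
ft_force: [-2.8, 0.4, 5.8]
width: 0.403
finger_force: 60.9
```

Contact confirmed (5.8 N). I release the cap and turn the empty hand back.

servo_tool --plan '[[[1,0,0,0,0],[1,0,0,0,0],[1,0,0,0,0],[1,0,0,0,0],[1,0,0,-0.006,0],[1,0,0,0,-0.15],[1,0,0,0,-0.15],[1,0,0,0,-0.15],[1,0,0,0,-0.15],[1,0,0,0,-0.15],[1,0,0,0,-0.15],[1,0,0,0,0]]]'

```text
clock: 16.02
eef_pos: [528.8, -18.0, 116.4]
orientation: [[-0.645, 0.764, 0.0], [0.764, 0.645, -0.0], [-0.0, 0.0, -1.0]]
ft_force: [0.5, 0.2, 0.0]
width: 0.999
finger_force: 0.0
```

Run:
```python
from h import *
s=bot.read_camera('scene');o=bot.get_obs();R=o['orientation'];print(o['eef_pos'],np.degrees(np.arctan2(R[1,1],R[0,1])),o['ft_force'],o['width'],o['q'].round(1))
cv2.imwrite('pics/c4.png',crop(s,246,185,98,6))
```

```text
[528.77383659 -17.98261093 116.37243758] 40.133447456340974 [0.08979359 0.3789861  0.9364113 ] 0.9994580829737366 [-14.2   5.8 111.6  -0.   62.6 -54.4]
```

View pics/c4.png

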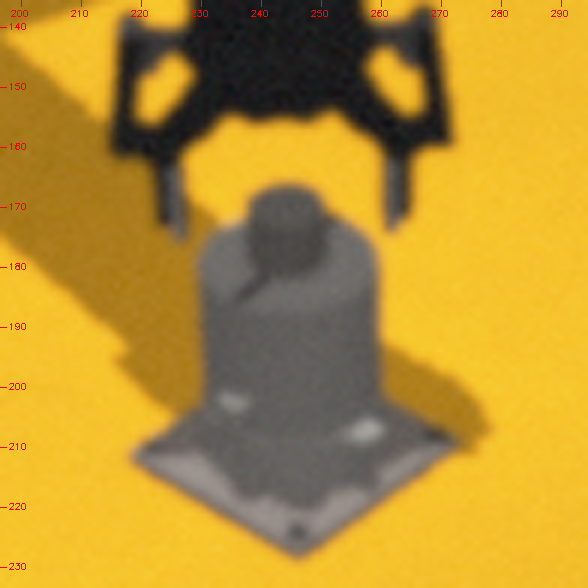

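The cap is seated on the shoulder: its ear shows at (235,203) and a canister ear at (257,207), so they're crosswise. I regrip and twist.

servo_tool --plan '[[[0,0,0,0,0],[0,0,0,0,0],[0,0,0,0,0],[0,0,0,0,0],[0,0,0,0,0],[0,0,0,0,0.06],[0,0,0,0,0.12],[0,0,0,0,0.12],[0,0,0,0,0.12],[0,0,0,0,0.12],[0,0,0,0,0.12],[0,0,0,0,0]]]'

```text
clock: 17.58
eef_pos: [528.7, -18.2, 116.5]
orientation: [[-0.013, 1.0, -0.0], [1.0, 0.013, -0.0], [-0.0, -0.0, -1.0]]
ft_force: [0.1, -0.4, 2.9]
width: 0.405
finger_force: 60.0
```

servo_tool --plan '[[[0,0,0,0,0.12],[0,0,0,0,0.12],[0,0,0,0,0.12],[0,0,0,0,0.12],[0,0,0,0,0.12],[0,0,0,0,0.12],[0,0,0,0,0.12],[0,0,0,0,0.04],[0,0,0,0,0],[0,0,0,0,0]]]'

```text
clock: 18.82
eef_pos: [528.4, -17.7, 116.4]
orientation: [[0.788, 0.616, -0.001], [0.616, -0.788, 0.001], [-0.0, -0.001, -1.0]]
ft_force: [-3.0, 0.5, 5.3]
width: 0.401
finger_force: 60.2
```

Run:
```python
from h import *
s=bot.read_camera('scene');t=bot.read_camera('top');o=bot.get_obs();R=o['orientation'];print(o['eef_pos'],np.degrees(np.arctan2(R[1,1],R[0,1])),o['ft_force'],o['moment'],o['width'],o['q'].round(1))
cv2.imwrite('pics/c5.png',np.hstack([crop(t,294,240,66,6),crop(s,246,195,66,6)]))
```

```text
[528.42544845 -17.72655747 116.46258155] -51.99429146420197 [-3.16405925  0.70373819  5.52758345] [0.32634091 0.74681346 0.01727644] 0.4009315994087535 [-14.2   5.8 111.6   0.   62.7  37.8]
```

View pics/c5.png

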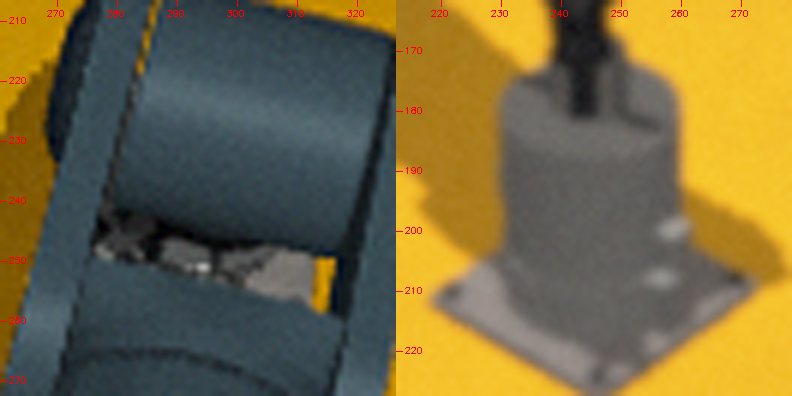

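The cap is nearly aligned: its ear is at (259,200), just short of the one below at (257,208). I continue in small steps to the stop.

servo_tool --plan '[[[0,0,0,0,0.06],[0,0,0,0,0.04],[0,0,0,0,0],[0,0,0,0,0]]]'

```text
clock: 19.42
eef_pos: [528.4, -17.7, 116.5]
orientation: [[0.848, 0.53, -0.001], [0.53, -0.848, 0.001], [-0.001, -0.001, -1.0]]
ft_force: [-3.4, 0.4, 6.0]
width: 0.401
finger_force: 60.3
```

```bash
cat > m.py <<'E'
from h import *
o=bot.get_obs();R=o['orientation'];print(np.degrees(np.arctan2(R[1,1],R[0,1])),o['ft_force'],o['moment'],o['tau'][5])
E
python3 m.py
```

```text
-58.00027083082913 [-3.42851758  0.42220324  5.99904436] [ 0.28002125  0.74134213 -0.04570128] -0.028811328811571002
```

servo_tool --plan '[[[0,0,0,0,0.04],[0,0,0,0,0],[0,0,0,0,0]]]'

```text
clock: 19.8
eef_pos: [528.4, -17.7, 116.5]
orientation: [[0.87, 0.494, -0.001], [0.494, -0.87, 0.001], [-0.001, -0.001, -1.0]]
ft_force: [-4.1, 0.1, 5.7]
width: 0.399
finger_force: 60.3
```

```bash
python3 m.py
```

```text
-60.40402737885774 [-4.05564956  0.06956265  5.70212773] [ 0.33888095  0.81394381 -0.06009601] -0.030530198710039258
```

servo_tool --plan '[[[0,0,0,0,0.04],[0,0,0,0,0],[0,0,0,0,0]]]'

```text
clock: 20.18
eef_pos: [528.4, -18.1, 116.6]
orientation: [[0.889, 0.458, -0.001], [0.458, -0.889, -0.0], [-0.001, -0.0, -1.0]]
ft_force: [-3.8, -1.3, 5.3]
width: 0.399
finger_force: 60.3
```

```bash
python3 m.py
```

```text
-62.73404981288686 [-3.84890343 -1.27417909  5.32919399] [0.10277625 0.77323837 0.32116835] 0.2583235502243042
```

servo_tool --plan '[[[0,0,0,0,0.03],[0,0,0,0,0],[0,0,0,0,0]]]'

```text
clock: 20.55
eef_pos: [528.3, -18.4, 116.6]
orientation: [[0.902, 0.431, -0.002], [0.431, -0.902, -0.002], [-0.002, 0.001, -1.0]]
ft_force: [-4.5, -2.7, 5.2]
width: 0.402
finger_force: 60.3
```

```bash
python3 m.py
```

```text
-64.44372517681477 [-4.54153553 -2.66696587  5.18234664] [-0.19237176  0.87118121  0.65974656] 0.664446260780096
```

The torque climbs from about -62°, so the stop is reached. I release and lift.

servo_tool --plan '[[[0,0,0,0,-0.015],[1,0,0,0,0],[1,0,0,0,0],[1,0,0,0,0],[1,0,0,0,0],[1,0,0,-0.1,0],[1,0,0,-0.2,0],[1,0,0,-0.2,0],[1,-0.2,0,0,0],[1,-0.2,0,0,0],[1,-0.2,0,0,0],[1,0,0,0,0]]]'

```text
clock: 22.05
eef_pos: [392.5, -84.9, 241.1]
orientation: [[0.899, 0.438, 0.001], [0.438, -0.899, -0.001], [0.001, 0.001, -1.0]]
ft_force: [-0.2, -0.5, -0.1]
width: 1.0
finger_force: 0.0
```

Run:
```python
from h import *
s=bot.read_camera('scene');t=bot.read_camera('top');print(bot.get_obs()['eef_pos'])
cv2.imwrite('pics/c6.png',np.hstack([crop(t,294,240,66,6),crop(s,246,195,66,6)]))
```

```text
[394.29319901 -84.34320225 241.62100671]
```

View pics/c6.png

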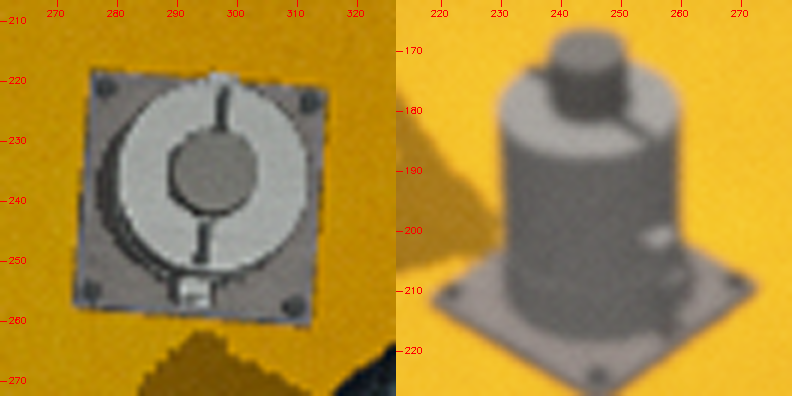

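The cap is seated, and its ribs run along the lower ears, about 2° past aligned, which is the stop. The jar is enclosed and the hand is clear.

```bash
python3 -c "
from bench import bot
print(bot.hand_in())"
```

```text
the job is handed in; nothing more can be done
None
```

The job is handed in at about 22 s: the jar stands in the canister, the cap is seated and turned clockwise to its stop (ears about 2° past aligned), and the bottle, case and forceps were left alone; no verdict came back.

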